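Lock out the sticking dispenser

TASK

Push each of the three dispenser plungers down as far as it will go, and leave it down: two slide fully home and one sticks part-way. Then lock the sticking one out by turning the graduated ring of the dial until its scale reads, at the index line, 90 degrees if the sticking dispenser is the left one as seen from the robot, 120 if it is the middle one, 150 if it is the right one. Do not shift or knock over the bottles, tubes and dishes standing around.

Things in the scene. Friction and masses are not known exactly. Their poses are not given: they have to be found in the camera images.
- plunger_a_top (a point): centre of the top face of the thumb disc of dispenser a's plunger (white disc, 30 mm across, 7 mm thick, facing up; its top is 120 mm above the table when the plunger is fully out). The dispenser under it is fixed: a 52 mm round foot, a white barrel 28 mm across, and a collar at 78 to 84 mm height. The three dispensers look alike and stand in a row from left to right, 65 mm or more apart centre to centre
- plunger_a (a joint): how far this plunger has been pushed down, in m: 0 fully out, 0.022 fully home (disc top at 98 mm height). It slides straight down against 3 N of friction, and stays where it is left. One of the three binds and stops dead at about 0.008; which one is found only by pushing
- plunger_b_top (a point): centre of the top face of the thumb disc of dispenser b's plunger (white disc, 30 mm across, 7 mm thick, facing up; its top is 120 mm above the table when the plunger is fully out). The dispenser under it is fixed: a 52 mm round foot, a white barrel 28 mm across, and a collar at 78 to 84 mm height. The three dispensers look alike and stand in a row from left to right, 65 mm or more apart centre to centre
- plunger_b (a joint): how far this plunger has been pushed down, in m: 0 fully out, 0.022 fully home (disc top at 98 mm height). It slides straight down against 3 N of friction, and stays where it is left. One of the three binds and stops dead at about 0.008; which one is found only by pushing
- plunger_c_top (a point): centre of the top face of the thumb disc of dispenser c's plunger (white disc, 30 mm across, 7 mm thick, facing up; its top is 120 mm above the table when the plunger is fully out). The dispenser under it is fixed: a 52 mm round foot, a white barrel 28 mm across, and a collar at 78 to 84 mm height. The three dispensers look alike and stand in a row from left to right, 65 mm or more apart centre to centre
- plunger_c (a joint): how far this plunger has been pushed down, in m: 0 fully out, 0.022 fully home (disc top at 98 mm height). It slides straight down against 3 N of friction, and stays where it is left. One of the three binds and stops dead at about 0.008; which one is found only by pushing
- dial: fixed base of the lock-out dial: white plate 170 x 170 x 20 mm, origin at the centre of its underside, which lies on the ring's axis; z up. A cream housing 100 mm (x) by 45 mm (y), 70 mm high with 12 mm studs, stands along the plate's +y edge (y 86 to 131 mm). The index is a dark radial line on a 30 mm wide white block, level with the ring's face, at the middle of the plate's -x edge (x -71 to -85 mm, y 0)
- ring (a joint): reading of the ring's scale at the index line, in rad: 0 when the broad zero bar faces the index, 1.571 at 90 degrees, travel -0.1 to 3.25; grows as the ring turns anticlockwise seen from above. It turns about the vertical through the dial's origin against 0.07 N m of friction and stays where it is left
- ring_centre (a point): centre of the ring's face, 34 mm above the table. The ring is an aluminium disc, 138 mm across. Its rim carries dark ticks every 10 degrees from 0 (broad bar) to 180, running clockwise as seen from above, with a longer tick every 30 degrees; the rest of the rim is bare. A low hub (44 mm across, 4 mm high) is in its middle
- ring_pin (a point): point on the ring's upright steel pin, 62 mm above the table. The pin is 12 mm across, 45 mm from the ring's axis, and reaches from the ring's face (34 mm) to 90 mm above the table. At reading q the pin lies at angle 200 degrees + q, anticlockwise from the dial's +x axis
- tube_1: capped sample tube in a round steel foot, foot 32 mm across, 103 mm high; loose bystander, origin at the centre of its underside, z up
- tube_2: capped sample tube in a round steel foot, foot 32 mm across, 103 mm high; loose bystander, origin at the centre of its underside, z up
- tube_block: cream block 38 x 38 mm holding four capped tubes, 101 mm high; loose bystander, origin at the centre of its underside, z up
- bottle: amber bottle 42 mm across, 110 mm high; loose bystander, origin at the centre of its underside, z up
- jar: white jar 40 mm across, 60 mm high; loose bystander, origin at the centre of its underside, z up
- beaker: glass beaker 56 mm across, 70 mm high; loose bystander, origin at the centre of its underside, z up
- dish: clear flat dish 80 mm across, 18 mm high; loose bystander, origin at the centre of its underside, z up
Not all that is in view belongs to the job. What is shaped like the part that bears plunger_c_top but green or red is not meant.

How it is judged:
On the way, in this order (a step that is already met when the one before it is completed fails the run):
1. two plungers are pushed fully home and the sticking one as far as it goes (((value of joint plunger_a between 0.0055 and 0.013 m and value of joint each of plunger_b, plunger_c above 0.019 m) or (value of joint plunger_b between 0.0055 and 0.013 m and value of joint each of plunger_a, plunger_c above 0.019 m) or (value of joint plunger_c between 0.0055 and 0.013 m and value of joint each of plunger_a, plunger_b above 0.019 m))), for 0.2 s.
2. the ring reads the angle that belongs to the sticking dispenser (((value of joint plunger_a below 0.013 m and ((world y of plunger_a_top above -0.135 m and value of joint ring between 1.48353 and 1.65806 rad) or (world y of plunger_a_top between -0.245 and -0.135 m and value of joint ring between 2.00713 and 2.18166 rad) or (world y of plunger_a_top below -0.245 m and value of joint ring between 2.53073 and 2.70526 rad))) or (value of joint plunger_b below 0.013 m and ((world y of plunger_b_top above -0.135 m and value of joint ring between 1.48353 and 1.65806 rad) or (world y of plunger_b_top between -0.245 and -0.135 m and value of joint ring between 2.00713 and 2.18166 rad) or (world y of plunger_b_top below -0.245 m and value of joint ring between 2.53073 and 2.70526 rad))) or (value of joint plunger_c below 0.013 m and ((world y of plunger_c_top above -0.135 m and value of joint ring between 1.48353 and 1.65806 rad) or (world y of plunger_c_top between -0.245 and -0.135 m and value of joint ring between 2.00713 and 2.18166 rad) or (world y of plunger_c_top below -0.245 m and value of joint ring between 2.53073 and 2.70526 rad))))), for 0.2 s.
At the end, for the whole second after the job is handed in: both free plungers are home (pushed 19 mm or more of 22), the sticking one is at its stop (5.5 mm or more of 8), and the ring rests with its scale within 5 degrees of 90 (sticking dispenser on the left), 120 (middle) or 150 (right) (((value of joint plunger_a between 0.0055 and 0.013 m and value of joint each of plunger_b, plunger_c above 0.019 m) or (value of joint plunger_b between 0.0055 and 0.013 m and value of joint each of plunger_a, plunger_c above 0.019 m) or (value of joint plunger_c between 0.0055 and 0.013 m and value of joint each of plunger_a, plunger_b above 0.019 m)) and ((value of joint plunger_a below 0.013 m and ((world y of plunger_a_top above -0.135 m and value of joint ring between 1.48353 and 1.65806 rad) or (world y of plunger_a_top between -0.245 and -0.135 m and value of joint ring between 2.00713 and 2.18166 rad) or (world y of plunger_a_top below -0.245 m and value of joint ring between 2.53073 and 2.70526 rad))) or (value of joint plunger_b below 0.013 m and ((world y of plunger_b_top above -0.135 m and value of joint ring between 1.48353 and 1.65806 rad) or (world y of plunger_b_top between -0.245 and -0.135 m and value of joint ring between 2.00713 and 2.18166 rad) or (world y of plunger_b_top below -0.245 m and value of joint ring between 2.53073 and 2.70526 rad))) or (value of joint plunger_c below 0.013 m and ((world y of plunger_c_top above -0.135 m and value of joint ring between 1.48353 and 1.65806 rad) or (world y of plunger_c_top between -0.245 and -0.135 m and value of joint ring between 2.00713 and 2.18166 rad) or (world y of plunger_c_top below -0.245 m and value of joint ring between 2.53073 and 2.70526 rad)))) and velocity of joint ring between -0.03 and 0.03 rad/s); the robot touches nothing.
It fails at once if a tube, bottle, jar, beaker or dish is shifted by more than 20 mm (distance of any of tube_1, tube_2, tube_block, bottle, jar, beaker, dish from where it was at the start of the episode above 0.02 m).
It fails at once if one of them is tipped by more than 20 degrees (angle between any of tube_1, tube_2, tube_block, bottle, jar, beaker, dish's own z axis and vertical above 0.35 rad).
It also fails if it takes over 51 s, if anything falls off the work surface, if the arm or the gripper's body presses on something with over 40 N, if the wrist force passes 120 N, or if a joint passes its speed limit or range.

ROBOT

A 7-joint arm with a two-finger parallel gripper is mounted at the origin on the work surface. World frame = base frame: x ahead of the robot, y to its left, z up, the work surface at z = 0. Lengths are in m, angles in rad, forces in N, time in s.
With the tool pointing down it reaches from about 0.4 to 0.875 m from the base axis. Payload 19.3 kg.
Tool frame: the origin (TCP) lies midway between the tips of the shut fingers; the grasp point (between the pads) lies 19 mm behind it; z points along the fingers, x is the direction in which the jaws open and shut, and the axes are right-handed (so a half turn about z gives the same grasp; the last joint's range is limited). The gripper opens to 85 mm and grips with 20 to 120 N. Pads are 22 mm wide; open, the fingers measure 114 mm over their backs; the gripper's body (76 mm by 85 mm) begins 54 mm behind the grasp point. The pads swing forward as they close: fully open they stand 13 mm farther back than shut.
Start: joints at [1.071, 0.521, -0.036, 1.599, 0.021, 1.021, -0.113], TCP at [0.26, -0.568, 0.231] pointing down, gripper open.
Joint ranges: [-2.91, 2.91], [-0.3, 2.13], [-1.5, 1.42], [0.17, 2.43], [-1.26, 4.41], [0.16, 1.93], [-2.52, 2.52]. Speed limits (rad/s): [1.89, 1.89, 2.39, 2.39, 3.01, 3.01, 3.01].

INTERFACE

Orientations are given as [roll, pitch, yaw] about the fixed x, y, z axes, in that order (R = Rz(yaw) Ry(pitch) Rx(roll)).
In Python, from cell import r, camera, camera_params, job gives the robot as it stands. The module is installed in compiled form; this text tells all that it offers.
- The arm moves only by the tool drive_tool, never from a script. Its argument "motion" is a list of rows, each an object with "jaw": the opening, from 0 (shut) to 1 (fully open); "translation": the shift along the tool's x, y, z in mm, a list of three; "turn": the turn, a rotation vector about the tool's x, y, z in degrees, a list of three. A call has 1 to 20 rows; each row shifts and turns the commanded pose from where the row before left it, along the tool's axes as they then stand; what a row does not reach is not made up. A row lasts 1/10 s, in which the tool goes at most 50 mm and 8.59 degrees, less where a joint would pass 70% of its speed; a pose out of reach is approached as far as the arm can. A call is refused whole if a number of a shift passes 50 or a number of a turn 8.59, either way. A call with a gripper value outside its range is refused whole. The fingers move at their own pace and stop on an object; the grip force is fixed at half the most. Time passes only in rows, so rows that do not move let the fingers close. It gives the time, the measured TCP pose, the force and the opening at its end, in the units of the state.
- r.sense(): the state, without advancing time (a new reading comes with each control period).
- camera(name): name is "side" or "top" or "wrist"; returns (picture, depth): 480x640x3 uint8, red, green, blue; 480x640 float32, m along the optical axis (not along the pixel's ray), 0 where there is no reading.
- camera_params(name): a dict with "mtx" (3x3 intrinsics, pixels), "D" ([k1, k2, p1, p2, k3] as OpenCV has them; the pictures are not rectified), "cam_to_world" (4x4, takes a point from camera to world coordinates); the wrist camera has in their place "mount" (4x4, takes a point from camera to tool coordinates, whose origin is the TCP and whose axes are the tool frame's). Camera axes: x right, y up, looking along -z (the intrinsics and any distortion apply to the point x, -y, -z); pixel columns grow to the right and rows downward; lengths in m; the calibration is good to about 2 mm. A picture is of the moment at which its call begins: read the wrist's pose just before it. camera_params takes no time and is no camera call.
- job.close_job(): hands the job in, once; it reports no verdict.
The state is a dict: "time_s": time; "joint_positions": joint angles; "joint_velocities": joint speeds; "joint_efforts": joint torques, N m; "tcp_pos": TCP position; "tcp_rot": TCP orientation; "force": force on the tool from outside, world axes, zero at the start; "moment": the same for the moment, N m; "opening": opening from 0.0 (shut) to 1.0 (fully open).
Only numpy, scipy, OpenCV 4.12 (cv2) and the standard library are available. Lean on these libraries where they do the work, as an engineer would, in place of code of your own. Each camera call takes 0.05 s, during which the arm holds its last target.

## Working session

There is one attempt and no reset: what is moved stays moved. The work goes in short steps, Python scripts to look and compute and a tool call to move; the robot and the scene stay as the last step left them, time stands still between calls to the robot, and variables do not carry over. Pictures are saved under pics/ and viewed, and the job is handed in when it is done.

Besides the shell and the picture viewer there is one more tool, called after "Emit:" as name([rows], argument=value, ...), one row to a line, values as JSON. drive_tool: Moves the arm, as the interface text tells. Its arguments: {"type":"object","properties":{"motion":{"type":"array","items":{"type":"object","properties":{"jaw":{"type":"number"},"translation":{"type":"array","items":{"type":"number"}},"turn":{"type":"array","items":{"type":"number"}}}}}},"required":["motion"]}

```bash
mkdir -p pics
cat > h.py <<'E'
import numpy as np,cv2
from cell import r,camera,camera_params,job
def snap(n,f):
    p,d=camera(n); cv2.imwrite('pics/'+f+'.png',p[:,:,::-1]); np.savez('pics/'+f+'.npz',p=p,d=d); return p,d
def M(n,tcp=None):
    c=camera_params(n)
    return c
def ray(c,uv,T=None):
    T=np.array(c['cam_to_world']) if T is None else T
    q=cv2.undistortPoints(np.array(uv,float).reshape(-1,1,2),np.array(c['mtx']),np.array(c['D'])).reshape(-1,2)
    v=np.c_[q[:,0],-q[:,1],-np.ones(len(q))]
    return T[:3,3],v@T[:3,:3].T
def plane(c,uv,z,T=None):
    o,v=ray(c,uv,T); return o+v*((z-o[2])/v[:,2])[:,None]
def cloud(c,d,T=None):
    H,W=d.shape; u,v=np.meshgrid(np.arange(W),np.arange(H)); o,w=ray(c,np.c_[u.ravel(),v.ravel()],T)
    return (o+w*d.ravel()[:,None]).reshape(H,W,3)
E
python3 - <<'E'
from h import *
print(r.sense())
for n in('top','side','wrist'):
    snap(n,n+'0'); print(n,camera_params(n))
E
```

```text
{'time_s': 0.0, 'joint_positions': array([ 1.07082397,  0.52202892, -0.03632876,  1.59997713,  0.02120458,
        1.02109631, -0.11280126]), 'joint_velocities': array([-3.54119310e-05, -1.30224754e-03, -5.86453726e-05, -7.30496304e-04,
        8.54212554e-04, -5.44245856e-04, -2.48236515e-03]), 'joint_efforts': array([-1.81615378e-03, -9.27106762e+01,  1.97872102e+00, -3.69939387e+01,
        1.77961669e-02,  8.08605255e-03,  4.48377889e-06]), 'tcp_pos': array([ 0.26024696, -0.56788353,  0.23072748]), 'tcp_rot': array([ 3.14150995e+00,  1.12152328e-03, -1.14103223e+00]), 'force': array([-0.56093164, -0.20286573, -0.09828281]), 'moment': array([-0.01753071, -0.05072272,  0.01474924]), 'opening': 0.9976343906802448}
top {'mtx': array([[618.81147832,   0.        , 317.42615581],
       [  0.        , 618.81147832, 241.97488961],
       [  0.        ,   0.        ,   1.        ]]), 'D': array([-0.11333904,  0.        ,  0.        ,  0.        ,  0.        ]), 'cam_to_world': array([[ 0.00553221,  0.99671802, -0.08076249,  0.45787971],
       [-0.999786  ,  0.00712298,  0.01942214,  0.04
[... 535 characters left out ...]
47,  0.86735782,  0.49734197,  0.59854238],
       [ 0.        ,  0.        ,  0.        ,  1.        ]])}
wrist {'mtx': array([[351.09804827,   0.        , 321.00755777],
       [  0.        , 351.09804827, 241.86227587],
       [  0.        ,   0.        ,   1.        ]]), 'D': array([0.00778472, 0.        , 0.        , 0.        , 0.        ]), 'mount': array([[ 9.99999836e-01,  5.58883981e-05,  5.69223677e-04,
        -3.50955635e-04],
       [ 2.06786555e-04, -9.63222341e-01, -2.68705561e-01,
        -6.82335658e-02],
       [ 5.33271439e-04,  2.68705634e-01, -9.63222195e-01,
        -1.43553013e-01],
       [ 0.00000000e+00,  0.00000000e+00,  0.00000000e+00,
         1.00000000e+00]])}
```

View pics/top0.png

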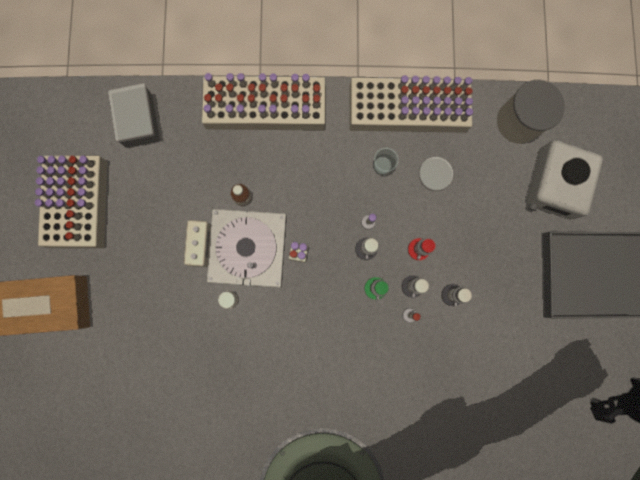

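View pics/side0.png

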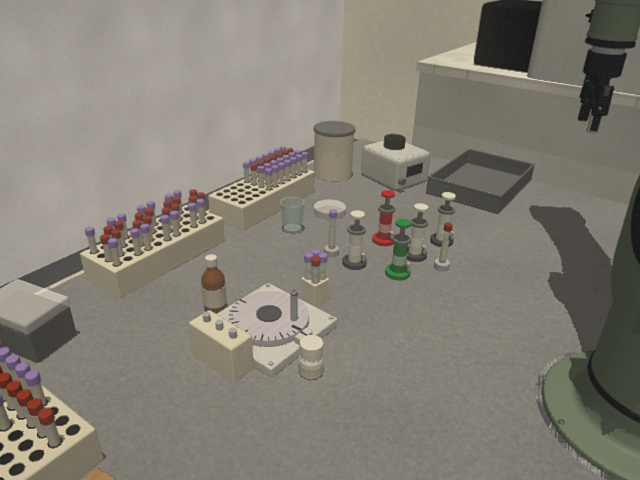

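View pics/wrist0.png

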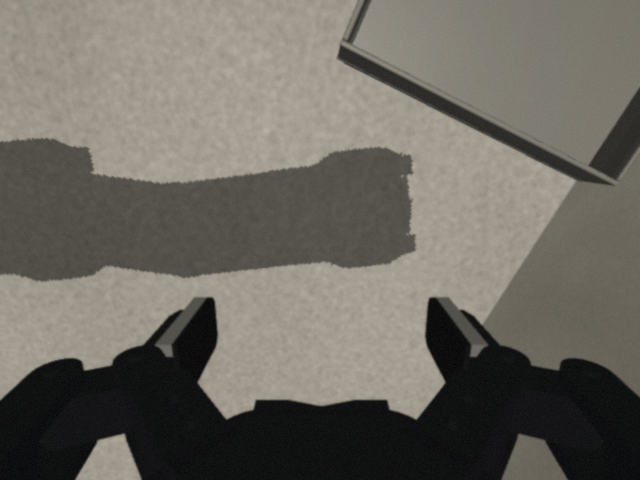

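The top view shows three white plungers at about (371,245), (421,286) and (464,296). The decoys are green (376,289) and red (428,246). The dial is at (245,248) with its pin near (252,265). I'll confirm with an enlarged crop and measure.

Run:
```python
from h import *
Z=np.load('pics/top0.npz');p,d=Z['p'],Z['d']
c=camera_params('top')
cr=p[170:330,170:490][:,:,::-1]
cv2.imwrite('pics/crop0.png',cv2.resize(cr,(800,400),interpolation=cv2.INTER_CUBIC))
P=cloud(c,d)
hsv=cv2.cvtColor(p,cv2.COLOR_RGB2HSV)
for lo,hi,nm in((0.110,0.13,'disc'),):
    m=((P[:,:,2]>lo)&(P[:,:,2]<hi)).astype(np.uint8)
    m[:200]=0;m[340:]=0
    n,l,s,ce=cv2.connectedComponentsWithStats(m)
    for i in range(1,n):
        if s[i,4]<15: continue
        pts=P[l==i]; print(nm,ce[i],s[i],p[l==i].mean(0).round(),np.median(pts,0).round(4), plane(c,[ce[i]],.12)[0].round(4))
# all object heights
m=((P[:,:,2]>0.012)&(P[:,:,2]<.2)).astype(np.uint8); m[:140]=0;m[345:]=0
n,l,s,ce=cv2.connectedComponentsWithStats(m)
for i in range(1,n):
    if s[i,4]>40: pts=P[l==i]; print('obj',ce[i].round(1),s[i],pts[:,2].max().round(3),pts.min(0).round(3),pts.max(0).round(3))
```

```text
disc [ 38.30769231 202.48717949] [ 35 200   8   6  39] [117.  95. 126.] [0.6475 0.627  0.1134] [0.6462 0.6245 0.12  ]
disc [ 48.64864865 202.24324324] [ 45 200   9   6  37] [119.  97. 127.] [0.6479 0.6031 0.1138] [0.6468 0.6011 0.12  ]
disc [ 59.22580645 202.32258065] [ 56 200   8   6  31] [125. 101. 135.] [0.6478 0.5793 0.1125] [0.6466 0.5773 0.12  ]
disc [ 70.14705882 202.14705882] [ 66 200   9   6  34] [118.  56.  42.] [0.6482 0.5545 0.1146] [0.6471 0.5528 0.12  ]
disc [ 80.25       202.19444444] [ 77 200   8   7  36] [126. 103. 133.] [0.6484 0.5325 0.1133] [0.647  0.5303 0.12  ]
disc [ 69.67391304 213.        ] [ 66 210   9   7  46] [118.  59.  45.] [0.6244 0.5549 0.1131] [0.6234 0.5528 0.12  ]
disc [ 69.39534884 224.02325581] [ 66 221   8   8  43] [117.  60.  46.] [0.6002 0.5549 0.1127] [0.5994 0.5524 0.12  ]
disc [ 68.5625 235.3125] [ 65 232   8   8  48] [118.  60.  47.] [0.576  0.5559 0.1135] [0.5749 0.5533 0.12  ]
disc [371.00671141 244.48322148] [365 238  13  14 149] [182. 179. 159.] [ 0.5603 -0.0978  0.1191] [ 0.5598 -0.0978  0.12  ]
disc [428.         244.72916667] [422 23
[... 1484 characters left out ...]
 238  24  22 323] 0.128 [ 0.535 -0.239  0.012] [ 0.584 -0.202  0.128]
obj [298.1 251.3] [289 241  19  21 309] 0.107 [0.528 0.039 0.013] [0.568 0.079 0.107]
obj [ 43.  304.9] [   0  275   89   61 4708] 0.091 [0.355 0.539 0.012] [0.491 0.726 0.091]
obj [416.7 285.8] [404 276  24  21 306] 0.127 [ 0.45  -0.22   0.012] [ 0.496 -0.185  0.127]
obj [378.2 287.6] [367 278  22  21 291] 0.127 [ 0.445 -0.135  0.012] [ 0.491 -0.1    0.127]
obj [458.  295.2] [442 285  30  21 373] 0.124 [ 0.429 -0.315  0.012] [ 0.475 -0.273  0.124]
obj [227.5 299.2] [218 291  20  18 282] 0.068 [0.42  0.197 0.013] [0.459 0.235 0.068]
obj [411.  314.8] [403 308  17  14 148] 0.108 [ 0.392 -0.211  0.012] [ 0.422 -0.182  0.108]
```

View pics/crop0.png

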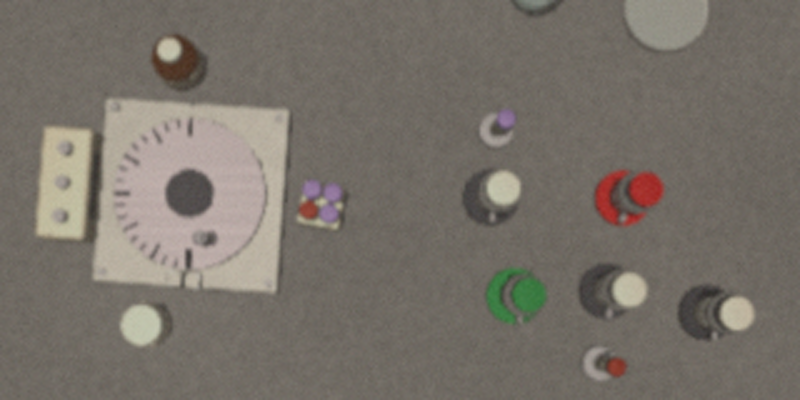

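Confirmed in the crop (two looks agree in height, about 0.12 m): left (0.560,-0.098), middle (0.474,-0.205), right (0.453,-0.299), all white. Red and green are decoys. First I'll shut the jaws, yaw to -90° and go above the right plunger.

Emit:
drive_tool([
  {"jaw": 0, "translation": [0, 0, 0], "turn": [0, 0, 8.2]},
  {"jaw": 0, "translation": [0, 0, 0], "turn": [0, 0, 8.2]},
  {"jaw": 0, "translation": [0, 0, 0], "turn": [0, 0, 8.2]},
  {"jaw": 0, "translation": [-27, -19, 0], "turn": [0, 0, 0]},
  {"jaw": 0, "translation": [-27, -19, 0], "turn": [0, 0, 0]},
  {"jaw": 0, "translation": [-27, -19, 0], "turn": [0, 0, 0]},
  {"jaw": 0, "translation": [-27, -19, 0], "turn": [0, 0, 0]},
  {"jaw": 0, "translation": [-27, -19, 0], "turn": [0, 0, 0]},
  {"jaw": 0, "translation": [-27, -19, 0], "turn": [0, 0, 0]},
  {"jaw": 0, "translation": [-27, -19, 0], "turn": [0, 0, 0]},
  {"jaw": 0, "translation": [-27, -19, 0], "turn": [0, 0, 0]},
  {"jaw": 0, "translation": [-27, -19, 0], "turn": [0, 0, 0]},
  {"jaw": 0, "translation": [-26, -22, 0], "turn": [0, 0, 0]},
  {"jaw": 0, "translation": [0, 0, 0], "turn": [0, 0, 0]},
  {"jaw": 0, "translation": [0, 0, 0], "turn": [0, 0, 0]},
])

```text
time_s: 1.65
tcp_pos: [0.4534, -0.2987, 0.2311]
tcp_rot: [3.141, 0.0, -1.569]
force: [-0.8, -0.9, -0.3]
opening: 0.0
```

```bash
cat >> h.py <<'E'
from scipy.spatial.transform import Rotation as Ro
def tip(s=None):
    s=s or r.sense(); T=np.eye(4); T[:3,:3]=Ro.from_euler('xyz',s['tcp_rot']).as_matrix(); T[:3,3]=s['tcp_pos']; return T
def to(target,s=None):
    T=tip(s); return (T[:3,:3].T@(np.array(target)-T[:3,3])*1000).round(1)
E
python3 - <<'E'
from h import *
s=r.sense(); print(s['time_s'],s['tcp_pos'],s['tcp_rot'],s['force'],s['joint_positions'].round(2),s['opening'])
T=tip(s)@np.array(camera_params('wrist')['mount'])
p,d=snap('wrist','w1'); c=camera_params('wrist'); P=cloud(c,d,T)
hsv=cv2.cvtColor(p,cv2.COLOR_RGB2HSV)
m=((P[:,:,2]>.11)&(P[:,:,2]<.13)).astype(np.uint8); m[400:]=0
n,l,st,ce=cv2.connectedComponentsWithStats(m)
for i in range(1,n):
    if st[i,4]>100:print(ce[i].round(1),st[i],p[l==i].mean(0).round(),plane(c,[ce[i]],.12,T)[0].round(4))
E
```

```text
1.65 [ 0.45342006 -0.29870528  0.23113169] [ 3.14117864e+00  7.82192410e-05 -1.56900449e+00] [-0.80447546 -0.92256512 -0.29013251] [ 0.48  0.39 -0.01  1.82  0.    0.93 -1.1 ] 0.00023079716584148885
[25.8 84.4] [   0   60   52   50 1924] [230. 227. 213.] [ 0.5588 -0.1016  0.12  ]
[207.8  85. ] [ 185   62   46   47 1702] [232.  54.  49.] [ 0.559  -0.2223  0.12  ]
[197.3 211.2] [ 177  192   42   40 1303] [245. 242. 232.] [ 0.4736 -0.2073  0.12  ]
[ 81.5 217.2] [  59  198   46   40 1413] [ 57. 159.  72.] [ 0.4689 -0.1217  0.12  ]
[324.5 236.3] [ 306  217   38   39 1171] [168. 160. 139.] [ 0.4547 -0.3008  0.12  ]
```

View pics/w1.png

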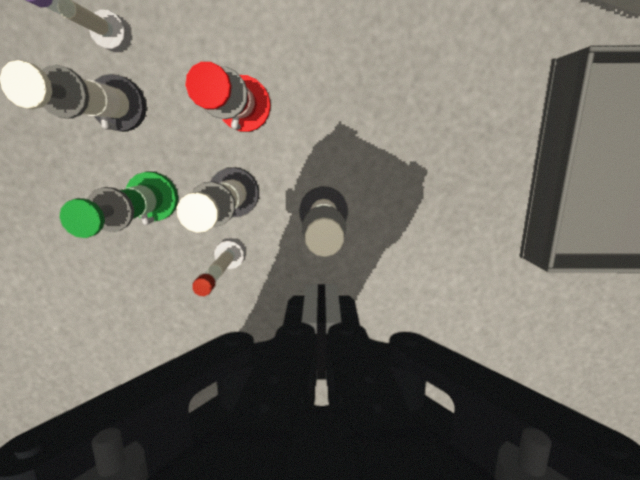

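The wrist view shows the white plunger under the tool at (324,236). It agrees with the top view to about 2 mm. Descending and pushing carefully.

Emit:
drive_tool([
  {"jaw": 0, "translation": [1, -1, 30], "turn": [0, 0, 0]},
  {"jaw": 0, "translation": [0, 0, 35], "turn": [0, 0, 0]},
  {"jaw": 0, "translation": [0, 0, 30], "turn": [0, 0, 0]},
  {"jaw": 0, "translation": [0, 0, 10], "turn": [0, 0, 0]},
  {"jaw": 0, "translation": [0, 0, 4], "turn": [0, 0, 0]},
  {"jaw": 0, "translation": [0, 0, 4], "turn": [0, 0, 0]},
  {"jaw": 0, "translation": [0, 0, 3], "turn": [0, 0, 0]},
  {"jaw": 0, "translation": [0, 0, 2], "turn": [0, 0, 0]},
  {"jaw": 0, "translation": [0, 0, 0], "turn": [0, 0, 0]},
])

```text
time_s: 2.6
tcp_pos: [0.4546, -0.3003, 0.1138]
tcp_rot: [-3.141, -0.001, -1.571]
force: [0.5, -0.3, 0.8]
opening: 0.001
```

Emit:
drive_tool([
  {"jaw": 0, "translation": [0, 0, 1.5], "turn": [0, 0, 0]},
  {"jaw": 0, "translation": [0, 0, 1.5], "turn": [0, 0, 0]},
  {"jaw": 0, "translation": [0, 0, 1.5], "turn": [0, 0, 0]},
])

```text
time_s: 2.9
tcp_pos: [0.4545, -0.3002, 0.1089]
tcp_rot: [-3.141, -0.0, -1.57]
force: [1.2, -1.0, 3.1]
opening: 0.001
```

Emit:
drive_tool([
  {"jaw": 0, "translation": [0, 0, 1.5], "turn": [0, 0, 0]},
  {"jaw": 0, "translation": [0, 0, 1.5], "turn": [0, 0, 0]},
  {"jaw": 0, "translation": [0, 0, 1.5], "turn": [0, 0, 0]},
  {"jaw": 0, "translation": [0, 0, 1.5], "turn": [0, 0, 0]},
])

```text
time_s: 3.3
tcp_pos: [0.4544, -0.3001, 0.1027]
tcp_rot: [-3.141, 0.0, -1.57]
force: [0.7, -2.2, 3.1]
opening: 0.004
```

Right plunger is past 8 mm, so it's free. Pushing on to home.

Emit:
drive_tool([
  {"jaw": 0, "translation": [0, 0, 2], "turn": [0, 0, 0]},
  {"jaw": 0, "translation": [0, 0, 1.5], "turn": [0, 0, 0]},
  {"jaw": 0, "translation": [0, 0, 1], "turn": [0, 0, 0]},
  {"jaw": 0, "translation": [0, 0, 0.5], "turn": [0, 0, 0]},
])

```text
time_s: 3.7
tcp_pos: [0.4544, -0.3001, 0.098]
tcp_rot: [-3.141, -0.0, -1.57]
force: [-1.1, 0.7, 16.2]
opening: 0.002
```

Emit:
drive_tool([
  {"jaw": 0, "translation": [0, 0, -20], "turn": [0, 0, 0]},
  {"jaw": 0, "translation": [0, 0, -35], "turn": [0, 0, 0]},
  {"jaw": 0, "translation": [-24, -4, 0], "turn": [0, 0, 0]},
  {"jaw": 0, "translation": [-24, -5, 0], "turn": [0, 0, 0]},
  {"jaw": 0, "translation": [-24, -5, 0], "turn": [0, 0, 0]},
  {"jaw": 0, "translation": [-22, -5, 0], "turn": [0, 0, 0]},
  {"jaw": 0, "translation": [0, 0, 15], "turn": [0, 0, 0]},
  {"jaw": 0, "translation": [0, 0, 10], "turn": [0, 0, 0]},
  {"jaw": 0, "translation": [0, 0, 4], "turn": [0, 0, 0]},
  {"jaw": 0, "translation": [0, 0, 4], "turn": [0, 0, 0]},
  {"jaw": 0, "translation": [0, 0, 3], "turn": [0, 0, 0]},
  {"jaw": 0, "translation": [0, 0, 2], "turn": [0, 0, 0]},
  {"jaw": 0, "translation": [0, 0, 1], "turn": [0, 0, 0]},
])

```text
time_s: 5.0
tcp_pos: [0.4731, -0.2064, 0.1138]
tcp_rot: [3.142, -0.0, -1.571]
force: [-2.0, -0.8, 3.7]
opening: 0.006
```

Emit:
drive_tool([
  {"jaw": 0, "translation": [0, 0, 1.5], "turn": [0, 0, 0]},
  {"jaw": 0, "translation": [0, 0, 1], "turn": [0, 0, 0]},
])

```text
time_s: 5.2
tcp_pos: [0.4736, -0.2063, 0.1118]
tcp_rot: [-3.141, -0.0, -1.571]
force: [-8.4, 1.3, 30.6]
opening: 0.003
```

The middle one jumped to 31 N at 8 mm, so it's the one that sticks. On to the left plunger.

Emit:
drive_tool([
  {"jaw": 0, "translation": [0, 0, -20], "turn": [0, 0, 0]},
  {"jaw": 0, "translation": [0, 0, -25], "turn": [0, 0, 0]},
  {"jaw": 0, "translation": [-26, -21, 0], "turn": [0, 0, 0]},
  {"jaw": 0, "translation": [-27, -22, 0], "turn": [0, 0, 0]},
  {"jaw": 0, "translation": [-27, -22, 0], "turn": [0, 0, 0]},
  {"jaw": 0, "translation": [-26, -21, 0], "turn": [0, 0, 0]},
  {"jaw": 0, "translation": [0, 0, 17], "turn": [0, 0, 0]},
  {"jaw": 0, "translation": [0, 0, 13], "turn": [0, 0, 0]},
  {"jaw": 0, "translation": [0, 0, 4], "turn": [0, 0, 0]},
  {"jaw": 0, "translation": [0, 0, 4], "turn": [0, 0, 0]},
  {"jaw": 0, "translation": [0, 0, 3], "turn": [0, 0, 0]},
  {"jaw": 0, "translation": [0, 0, 2], "turn": [0, 0, 0]},
  {"jaw": 0, "translation": [0, 0, 1.5], "turn": [0, 0, 0]},
  {"jaw": 0, "translation": [0, 0, 1], "turn": [0, 0, 0]},
])

```text
time_s: 6.6
tcp_pos: [0.5594, -0.1003, 0.111]
tcp_rot: [-3.141, -0.0, -1.571]
force: [-0.6, -1.8, 2.3]
opening: -0.001
```

Emit:
drive_tool([
  {"jaw": 0, "translation": [0, 0, 1], "turn": [0, 0, 0]},
  {"jaw": 0, "translation": [0, 0, 1], "turn": [0, 0, 0]},
])

```text
time_s: 6.8
tcp_pos: [0.5594, -0.1001, 0.1089]
tcp_rot: [-3.141, -0.0, -1.57]
force: [0.6, -1.9, 2.7]
opening: 0.0
```

Left one is free (3 N at 11 mm). Pushing home, then retreating upward.

Emit:
drive_tool([
  {"jaw": 0, "translation": [0, 0, 2], "turn": [0, 0, 0]},
  {"jaw": 0, "translation": [0, 0, 2], "turn": [0, 0, 0]},
  {"jaw": 0, "translation": [0, 0, 2], "turn": [0, 0, 0]},
  {"jaw": 0, "translation": [0, 0, 2], "turn": [0, 0, 0]},
  {"jaw": 0, "translation": [0, 0, 1.5], "turn": [0, 0, 0]},
  {"jaw": 0, "translation": [0, 0, 1], "turn": [0, 0, 0]},
  {"jaw": 0, "translation": [0, 0, 0.5], "turn": [0, 0, 0]},
])

```text
time_s: 7.5
tcp_pos: [0.5594, -0.1, 0.098]
tcp_rot: [-3.141, 0.0, -1.57]
force: [-1.7, -1.3, 13.7]
opening: 0.004
```

Emit:
drive_tool([
  {"jaw": 0, "translation": [0, 0, -20], "turn": [0, 0, 0]},
  {"jaw": 0, "translation": [0, 0, -40], "turn": [0, 0, 0]},
  {"jaw": 0, "translation": [0, 0, -40], "turn": [0, 0, 0]},
  {"jaw": 0, "translation": [0, 0, -30], "turn": [0, 0, 0]},
  {"jaw": 0, "translation": [0, 0, 0], "turn": [0, 0, 0]},
])

```text
time_s: 8.0
tcp_pos: [0.5607, -0.1, 0.2315]
tcp_rot: [-3.136, -0.0, -1.57]
force: [-0.5, -0.3, 0.1]
opening: -0.001
```

Run:
```python
from h import *
c=camera_params('top')
p,d=snap('top','top1'); P=cloud(c,d)
for nm,(x,y) in dict(L=(.5595,-.099),M=(.4735,-.206),R=(.454,-.3)).items():
    m=(np.hypot(P[:,:,0]-x,P[:,:,1]-y)<.012)&(P[:,:,2]>.085); print(nm,m.sum(),np.median(P[m][:,2]) if m.any() else None)
Z=np.load('pics/top0.npz');p0=Z['p'];P0=cloud(c,Z['d'])
cv2.imwrite('pics/crop1.png',cv2.resize(p[195:345,170:490][:,:,::-1],(800,375),interpolation=cv2.INTER_CUBIC))
cv2.imwrite('pics/dial0.png',cv2.resize(p0[200:300,175:305][:,:,::-1],(780,600),interpolation=cv2.INTER_CUBIC))
# hub: dark
g=p0.mean(2); m=((g<85)).astype(np.uint8); m2=np.zeros_like(m); m2[235:260,233:260]=m[235:260,233:260]
n,l,s,ce=cv2.connectedComponentsWithStats(m2)
for i in range(1,n):
  if s[i,4]>30: print('hub',ce[i],s[i],plane(c,[ce[i]],.038)[0])
m=((P0[:,:,2]>.05)&(P0[:,:,2]<.12)).astype(np.uint8); m2=np.zeros_like(m); m2[212:285,212:282]=m[212:285,212:282]
n,l,s,ce=cv2.connectedComponentsWithStats(m2)
for i in range(1,n): print('pin',ce[i],s[i],np.median(P0[l==i],0),P0[l==i].min(0),P0[l==i].max(0))
# plate outline
m=((P0[:,:,2]>.012)&(P0[:,:,2]<.028)).astype(np.uint8); m2=np.zeros_like(m); m2[205:292,203:290]=m[205:292,203:290]
pts=np.argwhere(m2)[:,::-1]; w=P0[pts[:,1],pts[:,0]][:,:2].astype(np.float32); print('plate',cv2.minAreaRect(w))
# pin from side view
cs=camera_params('side'); S=np.load('pics/side0.npz'); Ps=cloud(cs,S['d']); m=((Ps[:,:,2]>.055)&(Ps[:,:,2]<.089)&(np.hypot(Ps[:,:,0]-.56,Ps[:,:,1]-.175)<.065)); print('side pin',np.argwhere(m).mean(0)[::-1],np.median(Ps[m],0),m.sum())
```

```text
L 226 0.6110613772658537
M 0 None
R 96 0.09820510079221523
hub [245.375      246.81696429] [237 239  17  17 224] [0.55884341 0.1778304  0.038     ]
pin [250.16666667 264.52777778] [247 262   7   6  36] [0.51694263 0.16184758 0.09100939] [0.51109684 0.15702129 0.05072154] [0.52211521 0.16840517 0.09805536]
plate ((0.5562713742256165, 0.18064716458320618), (0.1746883988380432, 0.20025672018527985), 86.40190887451172)
side pin [293.07627119 302.44915254] [0.51480943 0.16570083 0.0717163 ] 118
```

View pics/dial0.png

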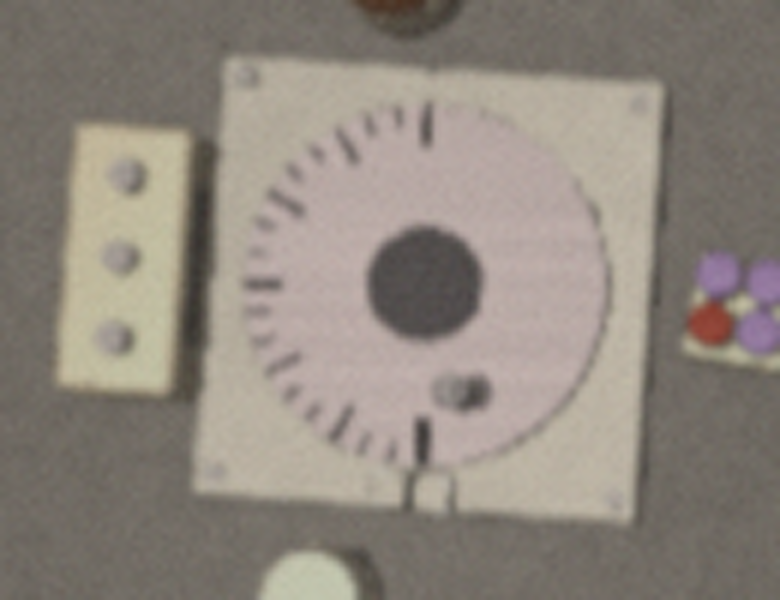

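View pics/crop1.png

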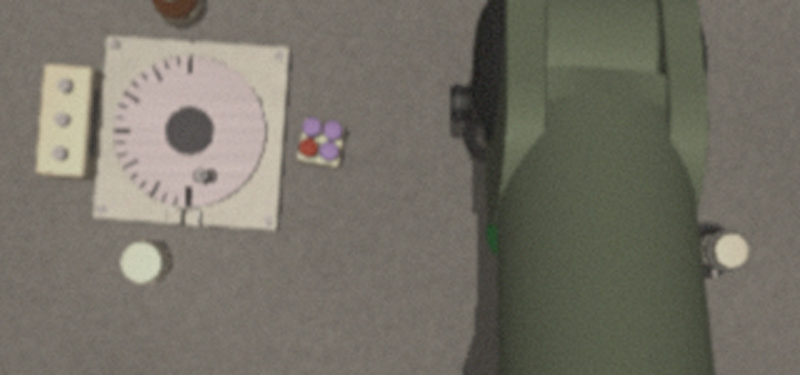

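Right plunger reads 98 mm in the top view; the arm hides the others for now. Dial centre is (0.559,0.178), dial yaw is about -4° and the ring is at about +4°. The pin is at (0.517,0.162), 45 mm from centre and at world angle 200°, which is consistent. The target of 120° puts the pin at world angle about 316°. Moving above the pin with jaws partly open as a loose cage.

Emit:
drive_tool([
  {"jaw": 0, "translation": [-29, 4, 0], "turn": [0, 0, 0]},
  {"jaw": 0, "translation": [-29, 5, 0], "turn": [0, 0, 0]},
  {"jaw": 0.4, "translation": [-29, 5, 0], "turn": [0, 0, 0]},
  {"jaw": 0.4, "translation": [-29, 5, 0], "turn": [0, 0, 0]},
  {"jaw": 0.4, "translation": [-29, 5, 0], "turn": [0, 0, 0]},
  {"jaw": 0.4, "translation": [-29, 5, 0], "turn": [0, 0, 0]},
  {"jaw": 0.4, "translation": [-29, 5, 0], "turn": [0, 0, 0]},
  {"jaw": 0.4, "translation": [-29, 5, 0], "turn": [0, 0, 0]},
  {"jaw": 0.4, "translation": [-30, 5, 0], "turn": [0, 0, 0]},
  {"jaw": 0.4, "translation": [0, 0, 0], "turn": [0, 0, -7]},
  {"jaw": 0.4, "translation": [0, 0, 0], "turn": [0, 0, -7]},
  {"jaw": 0.4, "translation": [0, 0, 0], "turn": [0, 0, -6]},
  {"jaw": 0.4, "translation": [0, 0, 30], "turn": [0, 0, 0]},
  {"jaw": 0.4, "translation": [0, 0, 30], "turn": [0, 0, 0]},
  {"jaw": 0.4, "translation": [0, 0, 20], "turn": [0, 0, 0]},
  {"jaw": 0.4, "translation": [0, 0, 0], "turn": [0, 0, 0]},
])

```text
time_s: 9.65
tcp_pos: [0.513, 0.1614, 0.1445]
tcp_rot: [3.136, 0.0, -1.221]
force: [-0.7, -0.1, 0.9]
opening: 0.4
```

Run:
```python
from h import *
s=r.sense(); print(s['tcp_pos'],s['tcp_rot'],s['opening'],s['joint_positions'].round(2))
T=tip(s)@np.array(camera_params('wrist')['mount'])
p,d=snap('wrist','w2'); P=cloud(camera_params('wrist'),d,T)
m=(P[:,:,2]>.075)&(P[:,:,2]<.1)&(np.hypot(P[:,:,0]-.517,P[:,:,1]-.162)<.025); print(m.sum(),np.median(P[m],0) if m.any() else 0, np.argwhere(m).mean(0)[::-1])
P,d=snap('top','top2'); P=cloud(camera_params('top'),d)
for nm,(x,y) in dict(L=(.5595,-.099),M=(.4735,-.206),R=(.454,-.3)).items():
    m=(np.hypot(P[:,:,0]-x,P[:,:,1]-y)<.012)&(P[:,:,2]>.085); print(nm,m.sum(),np.median(P[m][:,2]) if m.any() else None)
```

```text
[0.51297285 0.161395   0.14445089] [ 3.13550383e+00  2.81507223e-04 -1.22083529e+00] 0.39999392675596435 [-0.29  0.5  -0.17  1.9   0.12  0.75 -1.74]
475 [0.51805412 0.16264276 0.09066908] [322.73263158 254.10947368]
L 95 0.09896883016441782
M 100 0.11280794844530329
R 94 0.09839065388434065
```

View pics/w2.png

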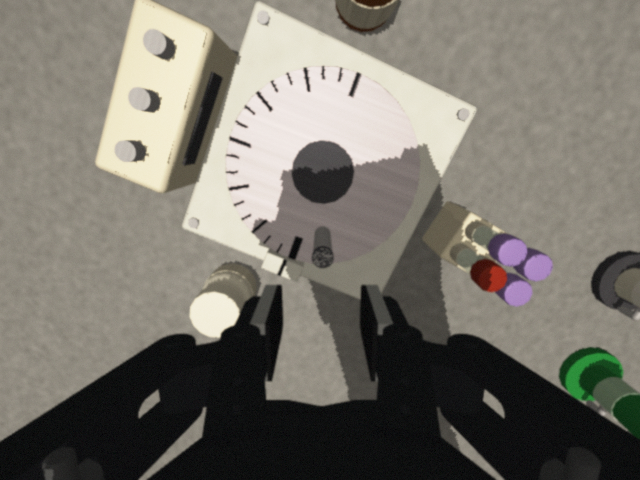

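All three plungers check: left 99, middle 113, right 98 mm disc heights. In the wrist view the pin top is at (323,254), which measures (0.518,0.162,0.091). Descending around it.

Emit:
drive_tool([
  {"jaw": 0.4, "translation": [0.5, -4.5, 0], "turn": [0, 0, 0]},
  {"jaw": 0.4, "translation": [0, 0, 25], "turn": [0, 0, 0]},
  {"jaw": 0.4, "translation": [0, 0, 25], "turn": [0, 0, 0]},
  {"jaw": 0.4, "translation": [0, 0, 20], "turn": [0, 0, 0]},
  {"jaw": 0.4, "translation": [0, 0, 14], "turn": [0, 0, 0]},
  {"jaw": 0.4, "translation": [0, 0, 0], "turn": [0, 0, 0]},
])

```text
time_s: 10.35
tcp_pos: [0.5192, 0.163, 0.063]
tcp_rot: [3.14, 0.0, -1.221]
force: [0.1, -0.1, 0.9]
opening: 0.402
```

Run:
```python
from h import *
s=r.sense(); print(s['tcp_pos'],s['tcp_rot'],s['force'])
C=np.array([.559,.178]); q=s['tcp_pos'][:2]-C; print(np.hypot(*q),np.degrees(np.arctan2(q[1],q[0]))%360)
# constant per-row move for 6deg arcs
a=np.radians(6); print(2*.045*np.sin(a/2)*1000)
snap('wrist','w3')
```

```text
[0.51923472 0.16298502 0.06298047] [ 3.14019434e+00  3.59857440e-05 -1.22123655e+00] [ 0.05221549 -0.12939113  0.88804172]
0.04250560770349954 200.6860416198913
4.710236061864945
```

View pics/w3.png

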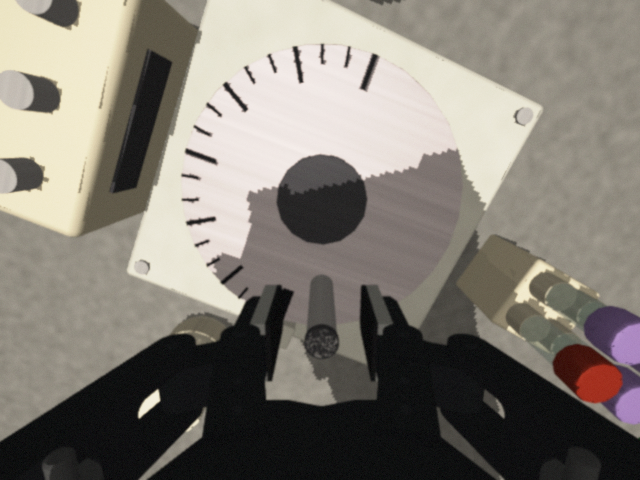

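Pin (321,343) is centred between the pads, with nothing else in the way. Narrowing the jaws and sweeping 100° along the arc.

Emit:
drive_tool([
  {"jaw": 0.2, "translation": [0, 1, 0], "turn": [0, 0, 0]},
  {"jaw": 0.2, "translation": [0, 0, 0], "turn": [0, 0, 0]},
  {"jaw": 0.2, "translation": [0, 0, 0], "turn": [0, 0, 0]},
  {"jaw": 0.2, "translation": [3.8, -0.2, 0], "turn": [0, 0, -5]},
  {"jaw": 0.2, "translation": [3.8, -0.2, 0], "turn": [0, 0, -5]},
])

```text
time_s: 10.9
tcp_pos: [0.522, 0.1563, 0.0643]
tcp_rot: [-3.141, 0.0, -1.043]
force: [-0.5, 1.8, 1.3]
opening: 0.204
```

Emit:
drive_tool([
  {"jaw": 0.2, "translation": [3.8, -0.2, 0], "turn": [0, 0, -5]},
  {"jaw": 0.2, "translation": [3.8, -0.2, 0], "turn": [0, 0, -5]},
  {"jaw": 0.2, "translation": [3.8, -0.2, 0], "turn": [0, 0, -5]},
  {"jaw": 0.2, "translation": [3.8, -0.2, 0], "turn": [0, 0, -5]},
  {"jaw": 0.2, "translation": [3.8, -0.2, 0], "turn": [0, 0, -5]},
  {"jaw": 0.2, "translation": [3.8, -0.2, 0], "turn": [0, 0, -5]},
  {"jaw": 0.2, "translation": [3.8, -0.2, 0], "turn": [0, 0, -5]},
  {"jaw": 0.2, "translation": [3.8, -0.2, 0], "turn": [0, 0, -5]},
])

```text
time_s: 11.7
tcp_pos: [0.5451, 0.1369, 0.0643]
tcp_rot: [-3.141, -0.0, -0.345]
force: [-1.4, 1.1, 0.9]
opening: 0.2
```

Run:
```python
from h import *
s=r.sense(); print(s['tcp_pos'],s['tcp_rot'],s['force'],s['opening'])
C=np.array([.559,.178]); q=s['tcp_pos'][:2]-C; print(np.hypot(*q),np.degrees(np.arctan2(q[1],q[0]))%360)
snap('wrist','w4')
```

```text
[0.54505873 0.13691678 0.0642706 ] [-3.14130788e+00 -2.78694130e-04 -3.45065085e-01] [-1.42408046  1.09349066  0.87507241] 0.19993949534925143
0.04338421569191575 251.25575815630265
```

View pics/w4.png

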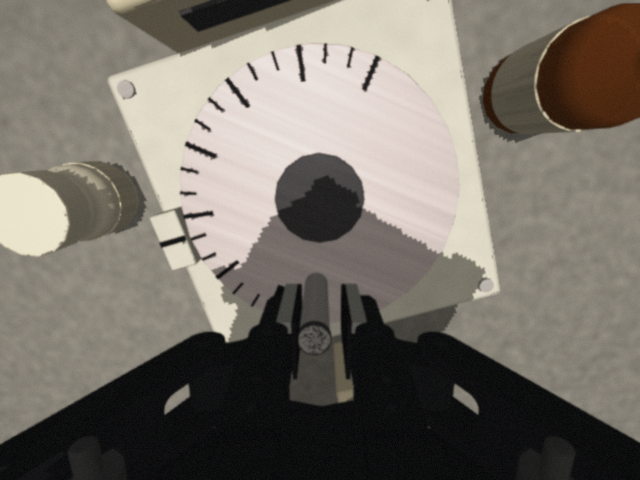

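The ring follows. The index at (172,240) now reads about 50. Continuing 65°.

Emit:
drive_tool([
  {"jaw": 0.2, "translation": [3.8, -0.2, 0], "turn": [0, 0, -5]},
  {"jaw": 0.2, "translation": [3.8, -0.2, 0], "turn": [0, 0, -5]},
  {"jaw": 0.2, "translation": [3.8, -0.2, 0], "turn": [0, 0, -5]},
  {"jaw": 0.2, "translation": [3.8, -0.2, 0], "turn": [0, 0, -5]},
  {"jaw": 0.2, "translation": [3.8, -0.2, 0], "turn": [0, 0, -5]},
  {"jaw": 0.2, "translation": [3.8, -0.2, 0], "turn": [0, 0, -5]},
  {"jaw": 0.2, "translation": [3.8, -0.2, 0], "turn": [0, 0, -5]},
  {"jaw": 0.2, "translation": [3.8, -0.2, 0], "turn": [0, 0, -5]},
  {"jaw": 0.2, "translation": [3.8, -0.2, 0], "turn": [0, 0, -5]},
  {"jaw": 0.2, "translation": [3.8, -0.2, 0], "turn": [0, 0, -5]},
  {"jaw": 0.2, "translation": [3.8, -0.2, 0], "turn": [0, 0, -5]},
  {"jaw": 0.2, "translation": [3.8, -0.2, 0], "turn": [0, 0, -5]},
  {"jaw": 0.2, "translation": [3.8, -0.2, 0], "turn": [0, 0, -5]},
])

```text
time_s: 13.05
tcp_pos: [0.5904, 0.1473, 0.0639]
tcp_rot: [3.141, 0.001, 0.787]
force: [-3.9, -0.8, -0.2]
opening: 0.198
```

Run:
```python
from h import *
s=r.sense(); print(s['tcp_pos'],s['tcp_rot'],s['force'],s['opening'])
C=np.array([.559,.178]); q=s['tcp_pos'][:2]-C; print(np.hypot(*q),np.degrees(np.arctan2(q[1],q[0]))%360)
snap('wrist','w5')
```

```text
[0.5903918  0.14725089 0.06394582] [3.14144710e+00 7.09634816e-04 7.87317241e-01] [-3.8790323  -0.75762512 -0.2188053 ] 0.19805975330329506
0.04394260840975981 315.592561455896
```

View pics/w5.png

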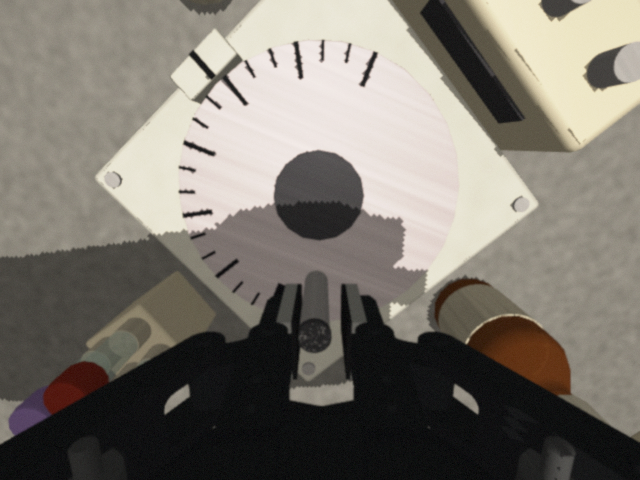

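The index block (207,62) is just short of the long 120 tick (234,90). Measuring the exact angle.

```bash
cat > rd.py <<'E'
from h import *
import sys
f=sys.argv[1]; p=np.load('pics/'+f+'.npz')['p']; x0,y0,x1,y1=map(int,sys.argv[2:6])
cv2.imwrite('pics/'+f+'c.png',cv2.resize(p[y0:y1,x0:x1][:,:,::-1],None,fx=6,fy=6,interpolation=cv2.INTER_CUBIC))
c=camera_params('wrist'); T=tip()@np.array(c['mount'])
pts=[tuple(map(float,a.split(','))) for a in sys.argv[6:]]
w=plane(c,pts,.034,T)
hub=w[0]; 
for q,x in zip(pts,w): e=x-hub; print(q,x.round(4),np.hypot(*e[:2]).round(4),np.degrees(np.arctan2(e[1],e[0])).round(2)%360)
E
python3 rd.py w5 150 20 270 120 319,195 193,53 213,78 222,75 246,104 298,42 300,78 184,142 215,154
```

```text
(319.0, 195.0) [0.5589 0.1781 0.034 ] 0.0 0.0
(193.0, 53.0) [0.4747 0.1825 0.034 ] 0.0843 176.97
(213.0, 78.0) [0.4875 0.1811 0.034 ] 0.0714 177.56
(222.0, 75.0) [0.4895 0.185  0.034 ] 0.0697 174.33
(246.0, 104.0) [0.5054 0.1836 0.034 ] 0.0538 174.11
(298.0, 42.0) [0.5043 0.219  0.034 ] 0.0682 143.16
(300.0, 78.0) [0.5151 0.2092 0.034 ] 0.0537 144.57
(184.0, 142.0) [0.4961 0.1501 0.034 ] 0.0688 204.0
(215.0, 154.0) [0.51   0.1564 0.034 ] 0.0535 203.91
```

View pics/w5c.png

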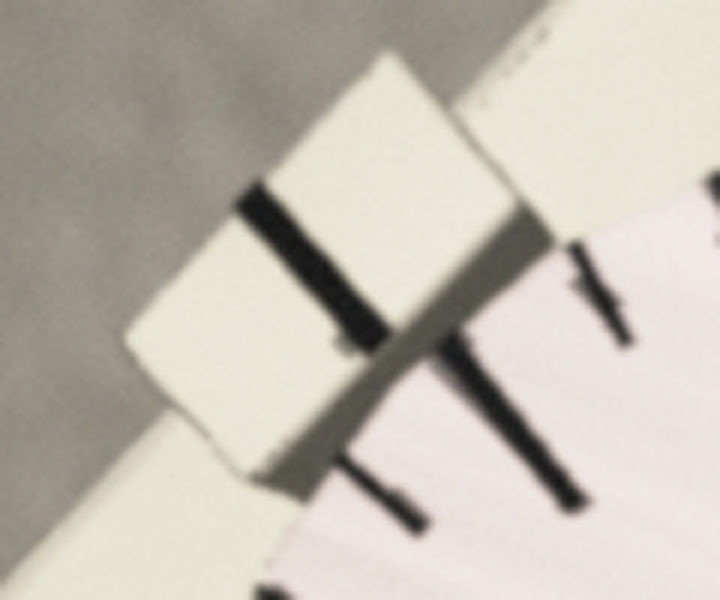

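The reading is about 117°. This tick is the 120 one: 150 and 180 are the next long ticks, the wide bare arc follows 180, and the pin angle agrees. Nudging 3° further.

Emit:
drive_tool([
  {"jaw": 0.2, "translation": [1.2, 0, 0], "turn": [0, 0, -1.5]},
  {"jaw": 0.2, "translation": [1.2, 0, 0], "turn": [0, 0, -1.5]},
  {"jaw": 0.2, "translation": [0, 0, 0], "turn": [0, 0, 0]},
])

```text
time_s: 13.4
tcp_pos: [0.5922, 0.1491, 0.0639]
tcp_rot: [3.142, 0.0, 0.838]
force: [-0.8, 0.3, -0.2]
opening: 0.198
```

```bash
python3 - <<'E'
from h import *
s=r.sense();print(s['tcp_pos'],s['force'])
snap('wrist','w6')
E
python3 rd.py w6 150 20 270 120 319,195
```

```text
[0.59220714 0.14913204 0.06385873] [-0.76880283  0.31827972 -0.16345411]
(319.0, 195.0) [0.559  0.1782 0.034 ] 0.0 0.0
```

View pics/w6c.png

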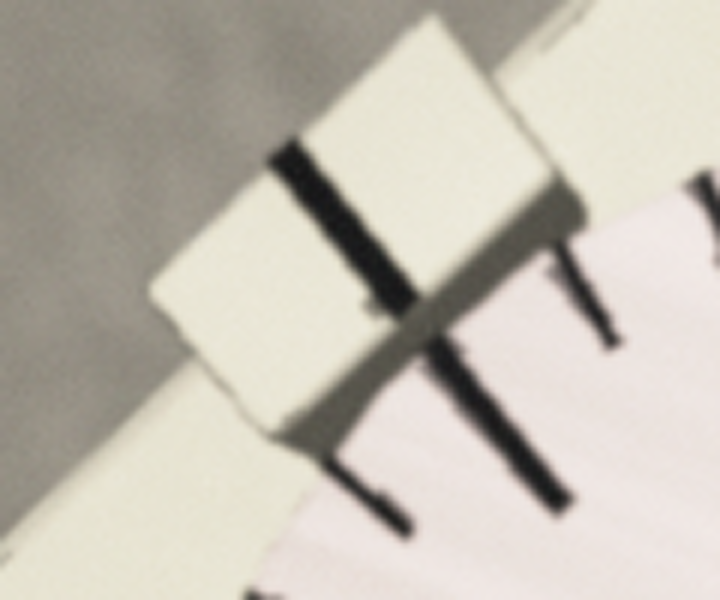

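The 120 tick lines up with the index. Backing the finger off the pin by 2.5 mm and lifting clear.

Emit:
drive_tool([
  {"jaw": 0.2, "translation": [-2.5, 0, 0], "turn": [0, 0, 0]},
  {"jaw": 0.4, "translation": [0, 0, 0], "turn": [0, 0, 0]},
  {"jaw": 0.4, "translation": [0, 0, 0], "turn": [0, 0, 0]},
  {"jaw": 0.4, "translation": [0, 0, -10], "turn": [0, 0, 0]},
  {"jaw": 0.4, "translation": [0, 0, -30], "turn": [0, 0, 0]},
  {"jaw": 0.4, "translation": [0, 0, -40], "turn": [0, 0, 0]},
  {"jaw": 0.4, "translation": [0, 0, -40], "turn": [0, 0, 0]},
  {"jaw": 0.4, "translation": [0, 0, -40], "turn": [0, 0, 0]},
  {"jaw": 0.4, "translation": [0, 0, -20], "turn": [0, 0, 0]},
  {"jaw": 0.4, "translation": [0, 0, 0], "turn": [0, 0, 0]},
  {"jaw": 0.4, "translation": [0, 0, 0], "turn": [0, 0, 0]},
])

```text
time_s: 14.55
tcp_pos: [0.5905, 0.1472, 0.2442]
tcp_rot: [3.141, -0.0, 0.838]
force: [-0.0, -0.9, -0.5]
opening: 0.401
```

Run:
```python
from h import *
s=r.sense();print(s['tcp_pos'],s['force'])
snap('wrist','w7'); p,d=snap('top','top7'); snap('side','side7')
P=cloud(camera_params('top'),d)
for nm,(x,y) in dict(L=(.5595,-.099),M=(.4735,-.206),R=(.454,-.3)).items():
    m=(np.hypot(P[:,:,0]-x,P[:,:,1]-y)<.012)&(P[:,:,2]>.085); print(nm,m.sum(),np.median(P[m][:,2]) if m.any() else None)
```

```text
[0.59050599 0.14717626 0.24421217] [-0.01837669 -0.90428236 -0.46685087]
L 92 0.09871408822339467
M 102 0.11278427533203783
R 94 0.09850587128271526
```

View pics/w7.png

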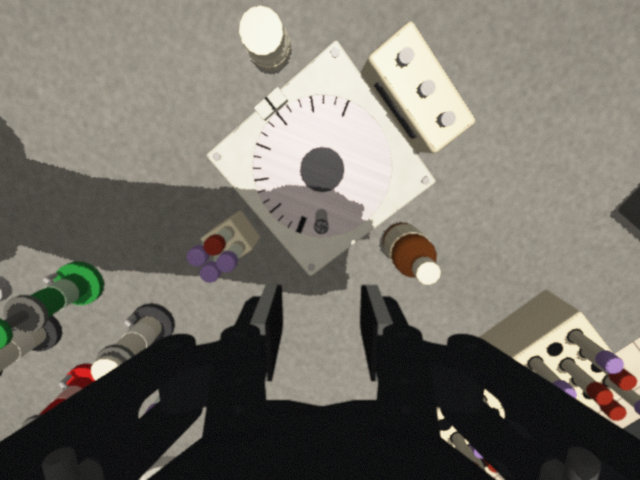

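View pics/side7.png

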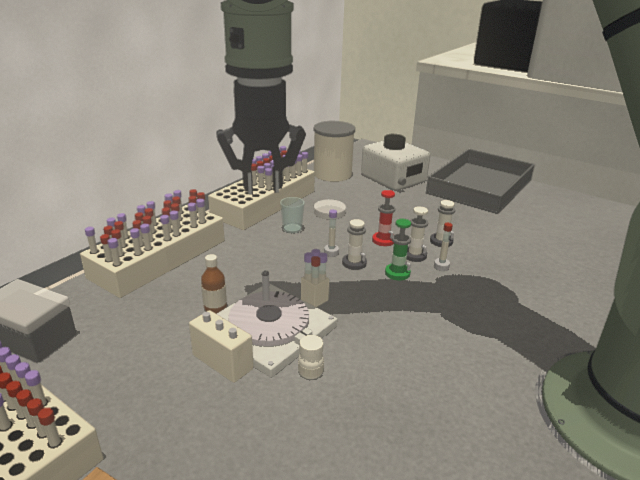

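All bystanders stand where they were, and the arm is clear. One last enlarged check of the index.

```bash
python3 rd.py w7 230 70 360 170 321.5,169 302,219 303,230 267,97 279,114 286,124
```

```text
(321.5, 169.0) [0.5573 0.1776 0.034 ] 0.0 0.0
(302.0, 219.0) [0.5812 0.1292 0.034 ] 0.054 296.35
(303.0, 230.0) [0.5904 0.1221 0.034 ] 0.0647 300.86
(267.0, 97.0) [0.4742 0.1838 0.034 ] 0.0833 175.71
(279.0, 114.0) [0.4925 0.1818 0.034 ] 0.0649 176.28
(286.0, 124.0) [0.5034 0.1805 0.034 ] 0.0539 176.86
```

View pics/w7c.png

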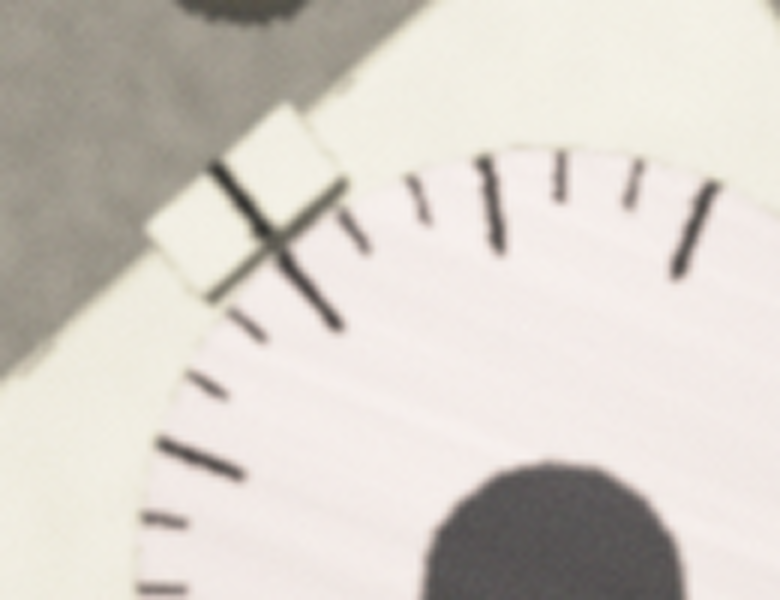

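The index is on the 120 tick: two long ticks follow it, 150 and 180, and the zero bar is about 121° away. Handing in.

```bash
python3 -c "
from cell import job; print(job.close_job())"
```

```text
the job is handed in; nothing more can be done
None
```

All three plungers are down, the ring is set to 120°, and the job is handed in; it took about 15 of the 51 s.

- **Plungers:** The left and right ones slid fully home. The middle one stopped dead at about 8 mm, with 31 N on the tool, so it is the sticking one. In the last top view the disc heights were 98.7 mm (left), 112.8 mm (middle) and 98.5 mm (right).
- **Ring:** I turned it by its pin, held loosely between the fingers. It stopped about 3° short at first, so I nudged it on. After lifting off, the index line sits on the long 120 tick. The zero bar measures 120–125° from the index; the spread is rough pixel picking at the bar.
- **Surroundings:** In the final wrist and side pictures everything stands where it was, judged by eye rather than measured. The gripper is clear of everything, about 0.24 m up. No check failed.

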